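Balance-check moulded bow handles on a knife edge

ROBOT

A 6-joint arm with a two-finger parallel gripper is mounted at the origin on the work surface. World frame = base frame: x ahead of the robot, y to its left, z up, the work surface at z = 0. Lengths are in m, angles in rad, forces in N, time in s.
With the tool pointing down it reaches from about 0.35 to 0.975 m from the base axis. Payload 7.1 kg.
Tool frame: the origin (TCP) lies between the finger pads; the fingertips stand 25 mm ahead of it and the grasp point (between the pads) lies 6 mm ahead of it (robot.tcp_to_tips is the distance from the TCP to the fingertips, in m); z points along the fingers, y is the direction in which the jaws open and shut (so a half turn about z gives the same grasp; the last joint's range is limited). The gripper opens to 88 mm and grips with 3 to 60 N. Pads are 20 mm wide; open, the fingers measure 115 mm over their backs; the gripper's body (75 mm by 178 mm) begins 61 mm behind the grasp point.
Start: joints at [-0.019, 0.423, 1.63, -0, 1.089, -0.019], TCP at [0.625, 0, 0.248] pointing down, gripper open.
Joint ranges: [-3, 3], [-0.9, 2.11], [0.09, 2.58], [-1.31, 4.45], [0.11, 2.69], [-2.54, 2.54]. Speed limits (rad/s): [2.39, 2.39, 3.01, 3.14, 3.14, 3.14].

INTERFACE

Orientations are given as a rotation vector (axis times angle).
In Python, from bench import robot, imaging, models gives the robot as it stands. Calls block until the motion is done:
- robot.move_to(position, orientation): joint-space move of the TCP to a pose.
- robot.servo_line(position, max_speed=0.15, attitude=None, threshold=None): straight line of the TCP; attitude=None keeps the orientation; max_speed is the mean speed in m/s. With threshold (N) it stops when the force on the tool has changed by that much, and returns True; else False.
- robot.move_joints(angles): joint-space move.
- robot.move_gripper(opening, grip_force=None): finger opening in m; grip_force is the grip in N (None keeps the last); returns when the fingers have stopped.
- robot.wait(seconds).
- robot.ik(position, orientation): joint angles nearest the present ones, or None.
- imaging.capture(name): name is "scene" or "side" or "wrist"; returns a dict with "color" (480x640x3 uint8, red, green, blue), "vfov" (degrees; the focal length in pixels is half the picture's height over the tangent of half this angle, whatever the lens; pixels are square), "cx", "cy" (the principal point, pixels), "extrinsics" (4x4, takes a point from camera to world coordinates); the wrist camera has in their place "tool_from_camera" (4x4, takes a point from camera to tool coordinates, whose origin is the TCP and whose axes are the flange's). Camera axes: x right, y down, z forward; pixel columns grow to the right and rows downward; lengths in m; the calibration is good to about 2 mm. A picture is of the moment at which its call begins: read the wrist's pose just before it. There is no depth.
A pose or a line that the arm cannot do raises robot.PlanningError and nothing moves.
- robot.sign_off(): hands the job in, once; it reports no verdict.
Trained networks look in the newest picture that a camera, given by its name, has taken for a name from the list of things; names that differ only in an ending like _2 or _b are one class to them, and where a whole thing is asked for, a point or a joint stands for the part that bears it (a point fixed in the world has none). Each returns a list of dicts, best first, with "p" (0 to 1); they miss things now and then, are a little off and sometimes report something else, mostly with a low value. They report only what shows in the picture. A call takes as long as a camera call. They do not tell look-alikes from the thing itself.
- models.find_in(label, camera): "xyz" ([x, y, z] in m, in world coordinates, good to about 4 mm: the middle of the surface that is visible of it).
- models.outline_of(label, camera): "mask" (480x640 bool, what is visible of it).
- models.landmark_of(label, camera): "xyz" ([x, y, z] in m, in world coordinates, good to about 4 mm: a listed point, or the origin of a listed thing).
Readings, each from a call of its own:
- robot.current_time(): time.
- robot.current_joint_pos(): joint angles.
- robot.current_dq(): joint speeds.
- robot.current_effort(): joint torques, N m.
- robot.current_eef_pos(): TCP position.
- robot.current_eef_rot(): TCP orientation.
- robot.current_force(): force on the tool from outside, world axes, zero at the start.
- robot.current_wrist_torque(): the same for the moment, N m.
- robot.current_opening(): finger opening in m.
Only numpy, scipy, OpenCV 4.12 (cv2) and the standard library are available. Lean on these libraries where they do the work, as an engineer would, in place of code of your own. Each camera call takes 0.05 s, during which the arm holds its last target.

TASK

Check both moulded bow handles for a wrongly placed metal insert: rest each one by the middle of its bar across the knife edge of the steel stand, let go and see whether it stays level or tips over to one end. Then stand the handle on its feet in the wooden tray if it stayed level, or in the metal pan if it tipped. Check one handle after the other, and leave the can and the carton where they are.

Things in the scene. Friction and masses are not known exactly. Their poses are not given: they have to be found in the camera images.
- handle_a: black moulded bow handle, outwardly symmetrical, starting on its feet on the bench: 170 mm long, 28 wide, 54 high, about 0.24 kg. A straight bar (14 mm thick, underside 40 mm above the feet) on two legs at its ends (16 x 28 mm, brass-shod, centred 77 mm from the middle). Origin: its centre at foot level; x along the bar, y across, z up. Sound or faulty by chance, whatever the other is
- handle_b: a second handle, same size, looks and frame as handle_a; sound or faulty by chance, so both may be sound or both faulty
- handle_a_mid (a point): middle of the underside of handle_a's bar, to be set on the knife edge; axes as the handle's. Sound: mass centre about 13 mm below this point, so it hangs level (within 6 degrees if set 2 to 3 mm off). Faulty: mass centre about 12 mm off the middle along x, so it tips about 13 degrees until a foot rests on the stand's base
- handle_b_mid (a point): the same point of handle_b, with the same behaviour
- stand: fixed steel stand: base plate 190 x 70 x 12 mm with an upright blade at its centre (12 x 18 mm post up to 46 mm, then tapering). Origin: centre of the base's underside; x along the base, y along the knife edge, z up. A handle lies across it with its bar along the stand's x, legs hanging either side of the blade, its feet 18 mm clear of the base when level
- edge (a point): middle of the knife edge, 70 mm above the bench; axes as the stand's. The edge is 3 mm wide and only 18 mm long, shorter than the bar is wide, so fingers that hold the bar by its sides pass outside it
- good_tray: fixed light wooden tray for sound handles: 215 x 190 mm outside, walls 5 mm thick and 25 high, floor 5 thick. A low rib along its middle (6 mm wide, top at 17 mm) parts it into two lanes, each 87 mm wide, middles 47 mm either side of the tray's. Origin: centre of the underside; x along long side and rib, z up. A handle stands lengthwise in a lane
- reject_pan: fixed sheet-metal pan for faulty handles, no rib, a wire loop at each short end: 215 x 190 mm outside, walls 5 mm thick and 25 high, floor 5 thick. Origin: centre of the underside; x along the long side, y across, z up. Two handles stand in it side by side, lengthwise
- spray_can: bystander: metal can 54 mm across, 110 mm high; origin at the centre of its underside
- insert_box: bystander: open cardboard carton 90 x 90 x 35 mm; origin at the centre of its underside
There are look-alikes about, which are no part of the job. Of the things that look like the stand, take the one that is farthest from the robot's base at the start. Leave any orange look-alike of the handle_b alone.

How it is judged:
By the outcome, as a careful person would: the job done as asked, in the order asked, and still so for the second after the job is handed in, with the robot touching nothing.
It also fails if it takes over 72 s, if anything falls off the work surface, if the arm or the gripper's body presses on something with over 40 N, if the wrist force passes 120 N, or if a joint passes its speed limit or range.

## Working session

There is one attempt and no reset: what is moved stays moved. The work goes in short steps, each a Python script; the robot and the scene stay as the last script left them, time stands still between calls to the robot, and variables do not carry over. Pictures are saved under pics/ and viewed, and the job is handed in when it is done.

```bash
ls; mkdir -p pics; python3 - <<'E'
from bench import robot, imaging, models
import cv2
for n in("scene","side","wrist"):
    c=imaging.capture(n); cv2.imwrite(f"pics/{n}0.png",c["color"][:,:,::-1])
    print(n,c["vfov"],c["cx"],c["cy"])
    if n!="wrist": print(c["extrinsics"].round(3).tolist())
    else: print(c["tool_from_camera"].round(4).tolist())
    for l in("handle_a","stand","good_tray","reject_pan","spray_can","insert_box"):
        print(l,[(round(d["p"],2),[round(float(v),3) for v in d["xyz"]]) for d in models.landmark_of(l,n)])
print(robot.current_time())
E
```

```text
pics
scene 53.737749882731265 317.30593625892794 239.74039148972014
[[0.294, 0.573, -0.765, 1.339], [0.956, -0.187, 0.228, -0.274], [-0.013, -0.798, -0.602, 0.734], [0.0, 0.0, 0.0, 1.0]]
handle_a [(0.88, [0.667, -0.119, 0.004]), (0.74, [0.819, 0.095, 0.001]), (0.7, [0.652, 0.11, -0.002])]
stand [(0.91, [0.48, -0.045, 0.003]), (0.91, [0.238, -0.261, 0.001]), (0.6, [0.203, 0.309, -0.002])]
good_tray [(0.88, [0.442, 0.28, 0.005])]
reject_pan [(0.67, [0.468, -0.298, -0.001])]
spray_can [(0.8, [0.643, 0.312, -0.003])]
insert_box [(0.83, [0.66, -0.306, 0.002])]
side 43.51885958786586 307.56688159256777 242.21542475494832
[[-0.995, -0.039, 0.088, 0.406], [-0.095, 0.553, -0.828, 1.022], [-0.016, -0.832, -0.555, 0.765], [0.0, 0.0, 0.0, 1.0]]
handle_a [(0.98, [0.819, 0.103, -0.001]), (0.79, [0.65, 0.111, -0.001]), (0.57, [0.663, -0.122, -0.001])]
stand [(0.97, [0.485, -0.038, 0.009]), (0.92, [0.24, -0.263, -0.001]), (0.7, [0.2, 0.309, 0.002])]
good_tray [(0.63, [0.444, 0.283, -0.001])]
reject_pan [(0.96, [0.472, -0.293, 0.002])]
spray_can [(0.82, [0.645, 0.315, -0.003])]
insert_box [(0.77, [0.657, -0.304, -0.0])]
wrist 70.34290183061097 322.77068476672514 242.20402985532394
[[-0.0004, -0.9663, -0.2575, 0.0707], [1.0, -0.0006, 0.0006, 0.0017], [-0.0007, -0.2575, 0.9663, -0.1371], [0.0, 0.0, 0.0, 1.0]]
handle_a [(0.76, [0.649, 0.109, -0.005]), (0.68, [0.82, 0.1, -0.001]), (0.59, [0.663, -0.123, -0.0])]
stand [(0.96, [0.483, -0.039, 0.001])]
good_tray []
reject_pan [(0.65, [0.469, -0.298, 0.002])]
spray_can []
insert_box [(0.71, [0.657, -0.302, 0.004])]
1.05
```

View pics/scene0.png

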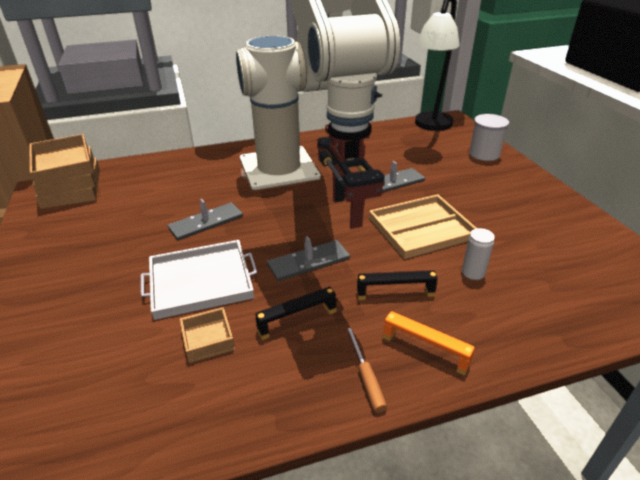

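View pics/side0.png

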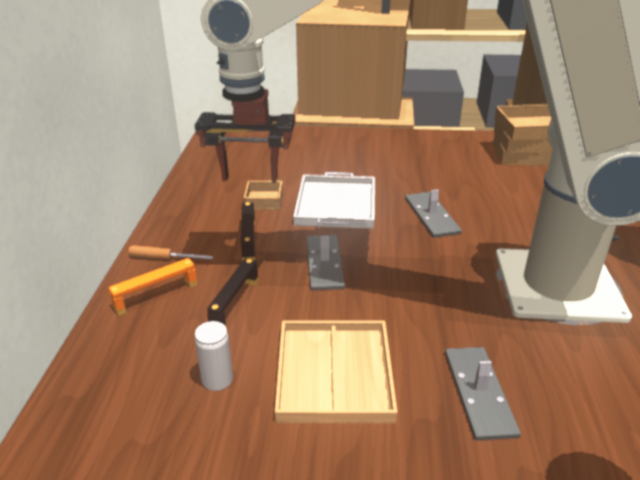

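View pics/wrist0.png

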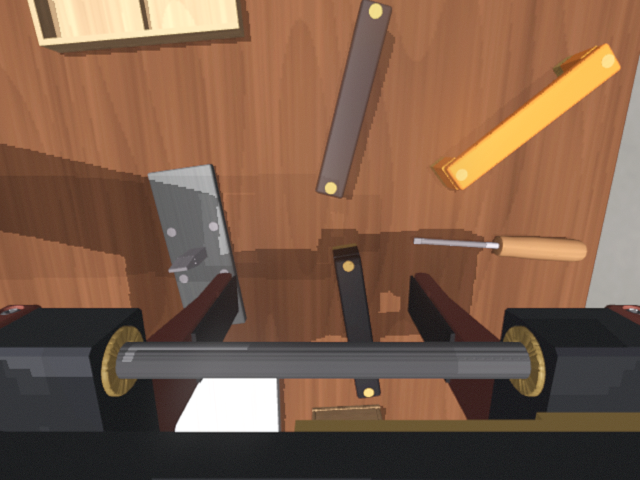

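Three stand look-alikes: wrist/scene (308,255) at r≈0.485 m, (205,215) at r≈0.355, and (400,178) at r≈0.37. The first is the farthest from the base. There are two black handles, at scene (397,280) and (297,312). The orange one at (428,340) is the decoy.

```bash
cat > h.py <<'E'
from bench import robot, imaging, models
import numpy as np, cv2
from scipy.spatial.transform import Rotation as R
def tool():
    T=np.eye(4);T[:3,:3]=R.from_rotvec(robot.current_eef_rot()).as_matrix();T[:3,3]=robot.current_eef_pos();return T
def shot(n,fn=None):
    T=tool();c=imaging.capture(n)
    c["E"]=c["extrinsics"] if n!="wrist" else T@c["tool_from_camera"]
    if fn: cv2.imwrite("pics/"+fn,c["color"][:,:,::-1])
    return c
def foc(c): return c["color"].shape[0]/2/np.tan(np.radians(c["vfov"])/2)
def px2w(c,uv,z):
    f=foc(c);d=c["E"][:3,:3]@np.array([(uv[0]-c["cx"])/f,(uv[1]-c["cy"])/f,1]);o=c["E"][:3,3]
    return o+d*(z-o[2])/d[2]
def w2px(c,p):
    q=np.linalg.inv(c["E"])@np.append(p,1);f=foc(c);return np.array([q[0]/q[2]*f+c["cx"],q[1]/q[2]*f+c["cy"]])
def down(yaw): # tool x at world angle yaw, z down
    return (R.from_euler('z',yaw)*R.from_euler('x',np.pi)).as_rotvec()
E
python3 - <<'E'
from h import *
print(R.from_rotvec(robot.current_eef_rot()).as_matrix().round(2).tolist())
c=shot("wrist"); s=shot("scene")
for a,b in [((375,11),(331,188)),((348,266),(369,393))]:
    p,q=px2w(c,a,.054),px2w(c,b,.054);print(p.round(4),q.round(4),((p+q)/2).round(4),np.linalg.norm(p-q),np.degrees(np.arctan2(*(p-q)[1::-1])))
for a in [(150,176),(211,166),(243,322)]: print(px2w(c,a,.012).round(4))
im=s["color"][:,:,::-1]
cr=cv2.resize(im[220:350,230:480],(800,416),interpolation=cv2.INTER_CUBIC);cv2.imwrite("pics/crop.png",cr)
cr=cv2.resize(c["color"][140:340,100:400,::-1],(780,520),interpolation=cv2.INTER_CUBIC);cv2.imwrite("pics/cropw.png",cr)
for l in("good_tray","reject_pan"):
    m=models.outline_of(l,"scene")[0]["mask"];print(l,m.sum())
E
```

```text
[[0.0, 1.0, -0.0], [1.0, -0.0, 0.0], [0.0, -0.0, -1.0]]
[0.6714 0.1863 0.054 ] [0.6349 0.0367 0.054 ] [0.6531 0.1115 0.054 ] 0.15397984324184538 76.25565571419114
[ 0.6527 -0.0426  0.054 ] [ 0.6795 -0.1953  0.054 ] [ 0.6661 -0.1189  0.054 ] 0.15498961429738586 99.95274375423952
[0.4409 0.0453 0.012 ]
[0.5075 0.0558 0.012 ]
[ 0.5305 -0.1283  0.012 ]
good_tray 4269
reject_pan 5972
```

View pics/crop.png

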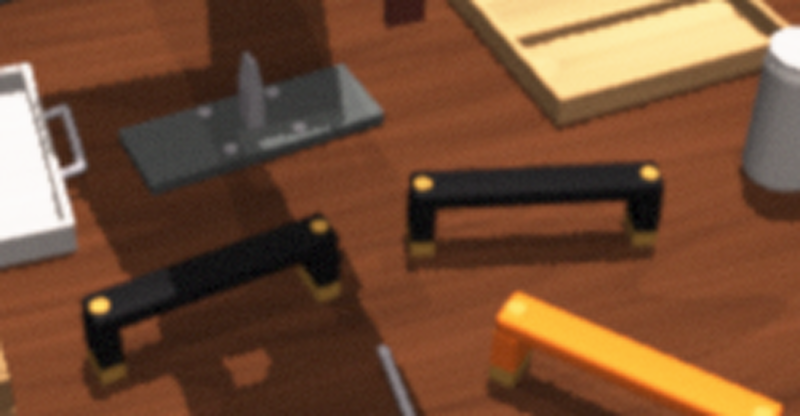

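View pics/cropw.png

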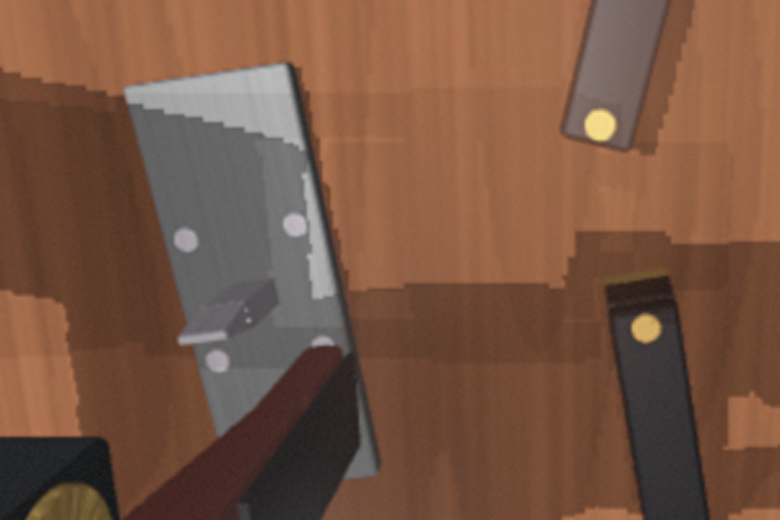

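The farthest stand is at wrist crop (230,310). The handles' screws come out 154 mm apart, which matches 2×77. Next I view the stand edge and handles from one tool-relative viewpoint, so calibration errors cancel.

```bash
python3 - <<'E'
from h import *
def view(x,y,yaw,z,fn):
    p=np.array([x,y])-0.07*np.array([np.cos(yaw),np.sin(yaw)])
    robot.move_to([*p,z],down(yaw)); c=shot("wrist",fn)
    np.savez("pics/"+fn[:-4],E=c["E"],color=c["color"],vfov=c["vfov"],cx=c["cx"],cy=c["cy"]);print(robot.current_time())
d=np.radians
view(.4845,-.042,d(97.1),.193,"v_st.png")
view(.666,-.119,d(99.95),.177,"v_h2.png")
view(.653,.1115,d(76.25),.177,"v_h1.png")
a=np.hstack([cv2.imread(f"pics/v_{k}.png") for k in("st","h2","h1")])
cv2.imwrite("pics/all3.png",cv2.resize(a,(798,200)))
E
```

```text
2.05
2.9167
3.9
```

View pics/v_st.png

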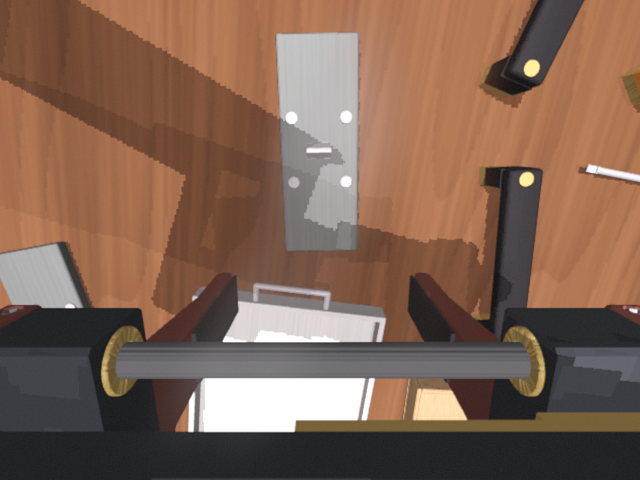

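View pics/v_h1.png

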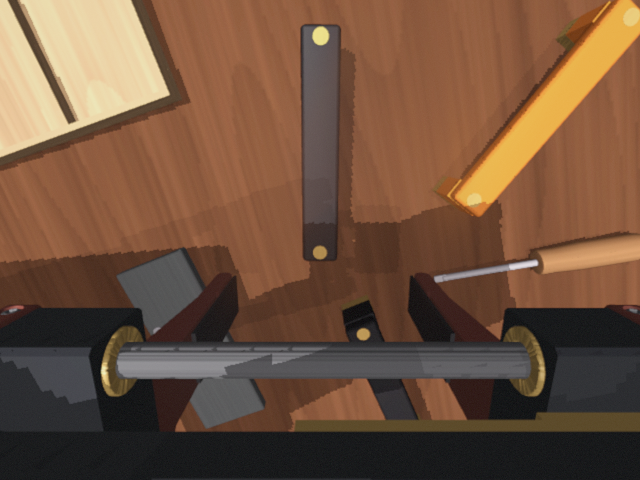

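View pics/v_h2.png

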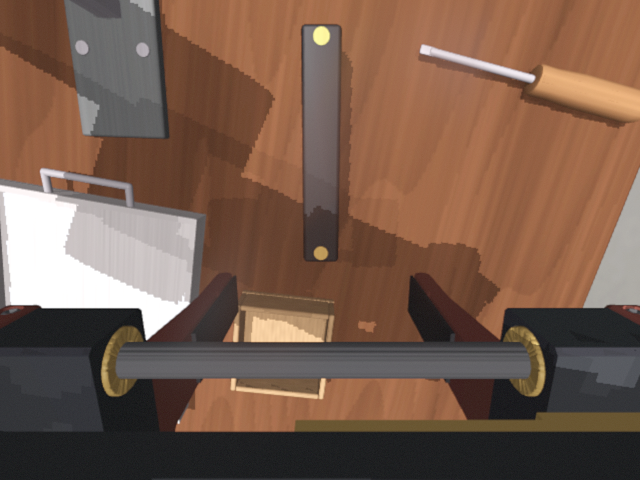

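Views are clear. The stand's knife edge is at (319,150). Handle 1's screws are at (320,36)/(320,252), and handle 2's at (321,36)/(321,253). Refining numerically.

```bash
python3 - <<'E'
from h import *
def ld(k):
    z=np.load(f"pics/v_{k}.npz");return {q:z[q][()] if z[q].ndim==0 else z[q] for q in z.files}
for k in("h1","h2"):
    c=ld(k);im=c["color"].astype(float);pts=[]
    for y0 in(36,252):
        w=im[y0-16:y0+16,304:338];m=(w[...,0]-w[...,2]>60)&(w[...,1]>95)
        n,lab,st,ce=cv2.connectedComponentsWithStats(m.astype(np.uint8));i=1+np.argmax(st[1:,4]);pts.append(ce[i]+[304,y0-16]);print(st[i],pts[-1].round(1))
    p,q=[px2w(c,a,.054) for a in pts];d=p-q;print(k,((p+q)/2).round(4),np.linalg.norm(d).round(4),np.degrees(np.arctan2(d[1],d[0])).round(2))
c=ld("st");g=cv2.cvtColor(c["color"],cv2.COLOR_RGB2GRAY)
print(g[140:162,300:338:3])
for a in [(277,33),(358,33),(357,249),(286,250)]: print(px2w(c,a,.012).round(4))
for a in [(292,117.5),(346,116.5),(293.5,182),(346,181.5)]: print(px2w(c,a,.012).round(4))
print(px2w(c,(319,150.5),.07).round(4))
cv2.imwrite("pics/edge.png",cv2.resize(c["color"][100:200,260:380,::-1],(720,600),interpolation=cv2.INTER_NEAREST))
E
```

```text
[  8   6  17  19 245] [320.4  35.4]
[  9  10  14  13 150] [319.5 252.1]
h1 [0.6529 0.1117 0.054 ] 0.1541 75.9
[  9   6  17  19 250] [321.   35.2]
[ 10  10  14  14 156] [320.4 252.8]
h2 [ 0.6658 -0.1182  0.054 ] 0.1542 99.72
[[141 140 144 144 146 144 178 185 186 187 185 186 187]
 [140 142 143 143 146 147 169 182 193 195 185 185 186]
 [141 141 145 147 149 143 151 171 196 197 182 185 186]
 [140 141 145 150 149 145 157 162 166 165 178 186 185]
 [140 140 144 138 138 160 162 163 161 162 174 186 185]
 [141 141 143 136 146 159 161 162 161 161 168 183 186]
 [139 141 139 144 159 158 160 161 163 164 158 176 186]
 [138 140 142 179 183 179 181 183 193 193 183 175 185]
 [139 141 164 223 223 219 222 223 233 232 220 167 176]
 [140 140 190 247 247 244 247 248 247 246 236 145 147]
 [140 139 195 253 253 252 254 254 254 253 244 143 144]
 [138 138 199 254 254 252 254 249 248 248 237 143 145]
 [140 139 183 222 222 219 220 197 196 196 195 145 146]
 [140 139 138 142 142 140 142 134 135 136 139 145 146]
 [140 139 135 124 125 125 126 126 129 129 134 144 146]
 [137 139 135 127 127 128 129 130 129 131 136 145 144]
 [139 138 136 127 127 128 130 129 131 132 138 144 145]
 [140 138 137 129 139 137 129 132 146 151 144 145 145]
 [140 139 141 137 152 147 136 141 160 169 152 143 144]
 [136 139 142 139 142 143 142 141 144 146 143 143 145]
 [138 137 140 142 140 143 143 142 142 143 142 145 146]
 [138 137 141 140 142 142 144 143 142 143 142 144 143]]
[0.439  0.0485 0.012 ]
[0.5059 0.0568 0.012 ]
[ 0.5327 -0.1285  0.012 ]
[ 0.4642 -0.1379  0.012 ]
[ 0.4579 -0.016   0.012 ]
[ 0.5051 -0.0093  0.012 ]
[ 0.4649 -0.0718  0.012 ]
[ 0.513  -0.0654  0.012 ]
[ 0.4854 -0.041   0.07  ]
```

View pics/edge.png

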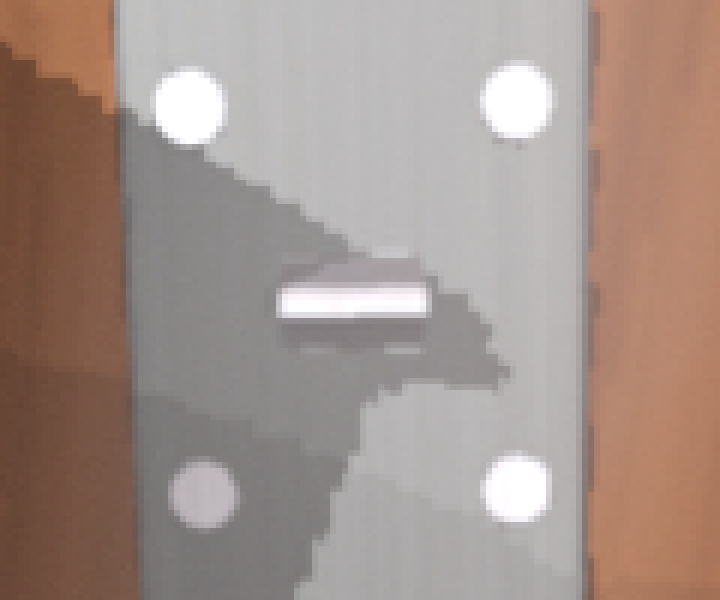

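```bash
cat >> h.py <<'E'
EDGE=None
def edge():
    z=np.load("pics/v_st.npz");c={q:z[q][()] if z[q].ndim==0 else z[q] for q in z.files}
    return px2w(c,(318.5,149.8),.07)
SY=np.radians(97.8)
def rest(xy,yaw,dx=0.):
    """grasp upright handle, set across edge, release"""
    e=edge()[:2]+dx*np.array([np.cos(SY),np.sin(SY)])
    robot.move_gripper(.06,20)
    robot.move_to([*xy,.11],down(yaw)); robot.servo_line([*xy,.053],.1)
    t0=robot.current_wrist_torque()
    print("grip",robot.move_gripper(0.,20),robot.current_opening())
    robot.servo_line([*xy,.15],.12); robot.wait(.2)
    print("F",np.round(robot.current_force(),2))
    robot.move_to([*e,.15],down(SY)); robot.wait(.2)
    T=tool()[:3,:3]; print("torque tool",np.round(T.T@(np.array(robot.current_wrist_torque())),4),"F",np.round(robot.current_force(),2))
    shot("side","carry.png")
    robot.servo_line([*e,.090],.1)
    print("touch",robot.servo_line([*e,.0828],.02,threshold=1.5),robot.current_eef_pos(),np.round(robot.current_force(),2))
    print("t",robot.current_time())
E
python3 - <<'E'
from h import *
print(edge())
rest((.6529,.1117),np.radians(75.9))
shot("side","s1.png");shot("scene","c1.png");shot("wrist","w1.png")
E
```

```text
[ 0.48495083 -0.0405873   0.07      ]
grip False 0.028028837458741185
F [ 0.63  0.22 -2.61]
torque tool [ 0.0083 -0.0633  0.021 ] F [-0.77 -1.03 -1.93]
touch True [ 0.48515146 -0.04059954  0.08273903] [0.81 1.2  5.02]
t 9.8
```

View pics/s1.png

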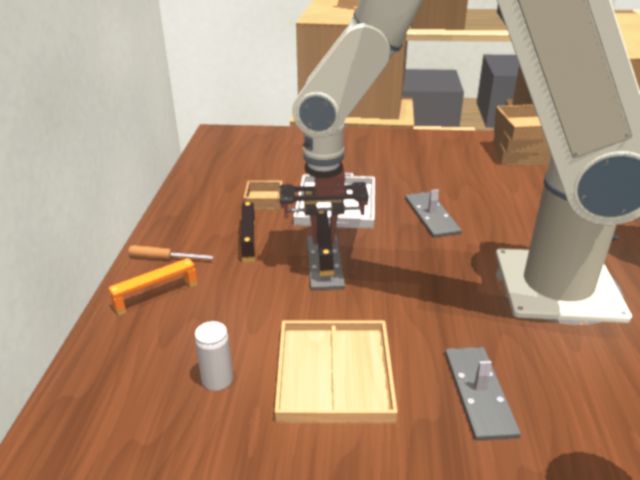

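View pics/c1.png

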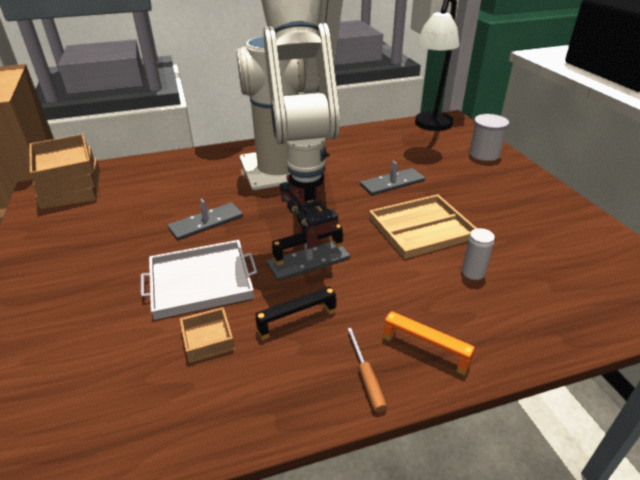

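The handle sits across the blade, touching the edge at the expected height. Releasing and looking.

```bash
cat >> h.py <<'E'
def letgo(tag):
    e=robot.current_eef_pos()
    robot.move_gripper(.055); robot.wait(.3)
    robot.servo_line([e[0],e[1],.15],.12)
    p=edge()[:2]-0.07*np.array([np.cos(SY),np.sin(SY)])
    robot.servo_line([*p,.207],.2,attitude=down(SY)) 
    robot.wait(.3)
    ims=[]
    w=shot("wrist",f"lw{tag}.png");np.savez(f"pics/lw{tag}",E=w["E"],color=w["color"],vfov=w["vfov"],cx=w["cx"],cy=w["cy"])
    s=shot("scene");d=shot("side")
    a=cv2.resize(s["color"][200:300,230:390,::-1],(800,500),interpolation=cv2.INTER_CUBIC)
    cv2.imwrite(f"pics/ls{tag}.png",a)
    a=cv2.resize(d["color"][180:300,240:400,::-1],(800,600),interpolation=cv2.INTER_CUBIC)
    cv2.imwrite(f"pics/ld{tag}.png",a)
    print(robot.current_time())
E
python3 - <<'E'
from h import *
letgo(1)
E
```

```text
12.6333
```

View pics/ls1.png

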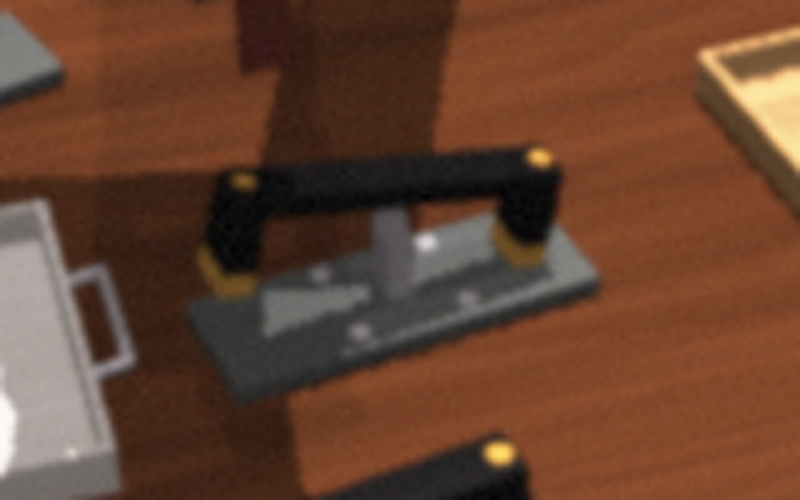

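View pics/lw1.png

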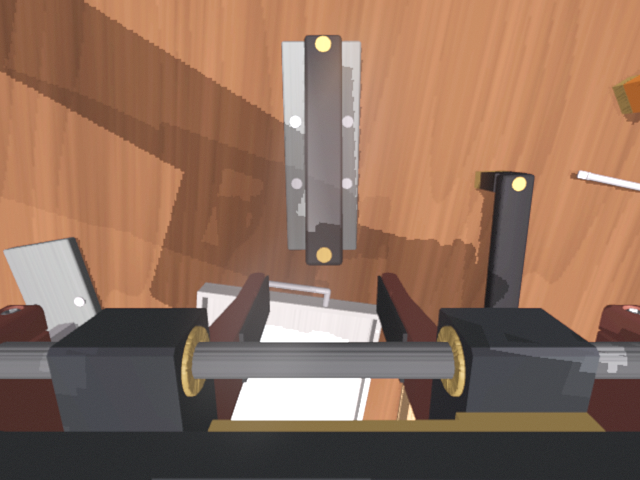

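```bash
cat >> h.py <<'E'
def fit(obs,e,s=14e-3):
    """obs: list of (cam, uv_plus, uv_minus); fit tilt (deg, + = +x end up), shift along x, yaw, y"""
    from scipy.optimize import least_squares
    def dots(p):
        t,dx,yaw,dy=p; out=[]
        for sg in(1,-1):
            # bar frame: pivot at underside; dot at (sg*.077+dx, 14mm above)
            lx=sg*.077+dx; lz=s
            X=lx*np.cos(t)-lz*np.sin(t); Z=lx*np.sin(t)+lz*np.cos(t)
            out.append(np.array([e[0]+X*np.cos(yaw)-dy*np.sin(yaw),e[1]+X*np.sin(yaw)+dy*np.cos(yaw),.07+Z]))
        return out
    def r(p):
        a=dots(p); return np.concatenate([np.r_[w2px(c,a[0])-u,w2px(c,a[1])-v] for c,u,v in obs])
    q=least_squares(r,[0,0,SY,0]); return np.degrees(q.x[0]),q.x[1],np.degrees(q.x[2]),q.x[3],np.abs(q.fun).max()
def lastw(tag):
    z=np.load(f"pics/lw{tag}.npz");return {q:z[q][()] if z[q].ndim==0 else z[q] for q in z.files}
E
python3 - <<'E'
from h import *
e=edge();w=lastw(1);s=shot("scene")
W=(w,np.array([322.5,44.]),np.array([323.5,254.5]));S=(s,np.array([338,231.4]),np.array([278.6,236.2]))
print(fit([W],e),fit([W,S],e),fit([S],e))
E
```

```text
(np.float64(10.86031700044488), np.float64(-0.004544889044588368), np.float64(98.12741217099945), np.float64(-0.001637967900209638), np.float64(1.7053025658242404e-13)) (np.float64(-13.08689712066352), np.float64(-0.0011927946630482435), np.float64(98.12076965446178), np.float64(-0.0015758314829281811), np.float64(0.7119409491538704)) (np.float64(-13.046955796387305), np.float64(-0.002767060141339897), np.float64(98.02156154380715), np.float64(-0.0013603220851429278), np.float64(2.842170943040401e-14))
```

View pics/ld1.png

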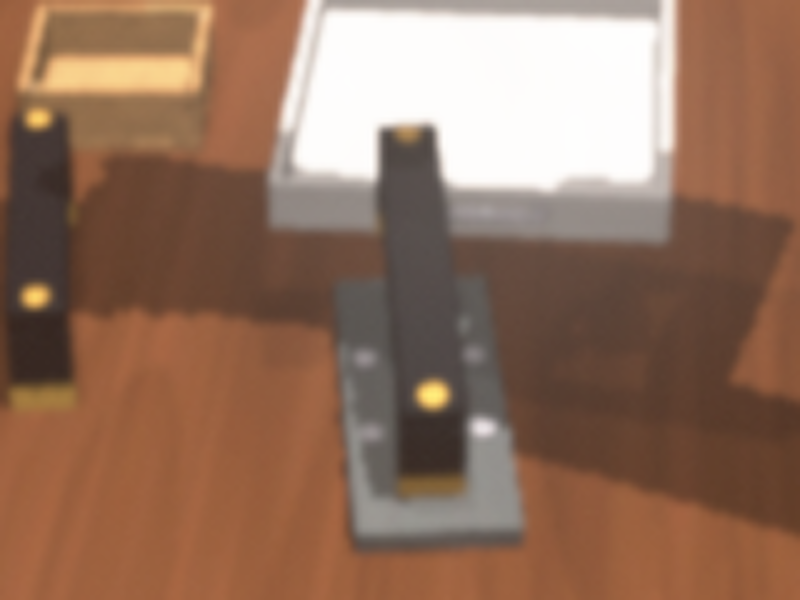

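The two-view fit gives −13.1°, tipped to the +x end, with the bar only about 1 mm off the middle of the edge. Handle 1 is **faulty** and goes in the pan. Next I measure the pan and tray corners.

```bash
python3 - <<'E'
import cv2,numpy as np
s=cv2.imread("pics/scene0.png");d=cv2.imread("pics/side0.png")
R=lambda a:cv2.resize(a,(400,300),interpolation=cv2.INTER_CUBIC)
# 5x? use 3x crops 133x100
a=np.vstack([np.hstack([R(s[230:330,135:268]),R(s[180:270,360:480])]),np.hstack([R(d[165:240,285:385]),R(d[312:425,268:404])])])
cv2.imwrite("pics/tp.png",a)
E
```

```text
(no output)
```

View pics/tp.png

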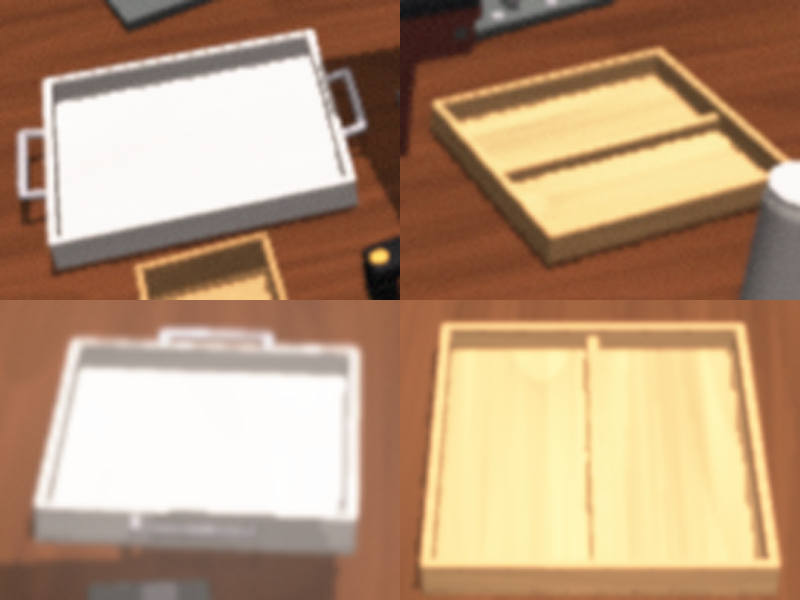

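```bash
python3 - <<'E'
from h import *
s=shot("scene");d=shot("side")
def P(c,pts,x0,y0,sx,sy): return np.array([px2w(c,(x0+u/sx,y0+v/sy),.025)[:2] for u,v in pts])
for n,a in [("pan s",P(s,[(43,82),(315,32),(356,182),(50,243)],135,230,3.008,3)),("pan d",P(d,[(70,40),(360,48),(358,220),(35,210)],285,165,4,4)),
 ("tray s",P(s,[(32,102),(260,50),(148,238)],360,180,3.333,3.333)),("tray d",P(d,[(42,24),(345,24),(378,268),(22,268)],268,312,2.941,2.655))]:
    print(n,a.round(3).tolist(),[np.linalg.norm(a[i]-a[(i+1)%len(a)]).round(3) for i in range(len(a))],"ctr",a.mean(0).round(3),[np.degrees(np.arctan2(*(a[i]-a[i-1])[::-1])).round(1) for i in range(len(a))])
E
```

```text
pan s [[0.381, -0.408], [0.383, -0.191], [0.572, -0.193], [0.567, -0.408]] [np.float64(0.217), np.float64(0.189), np.float64(0.214), np.float64(0.186)] ctr [ 0.476 -0.3  ] [np.float64(-179.8), np.float64(89.6), np.float64(-0.7), np.float64(-91.2)]
pan d [[0.567, -0.403], [0.375, -0.404], [0.376, -0.187], [0.566, -0.185]] [np.float64(0.192), np.float64(0.217), np.float64(0.19), np.float64(0.218)] ctr [ 0.471 -0.295] [np.float64(-89.6), np.float64(-179.8), np.float64(89.8), np.float64(0.5)]
tray s [[0.358, 0.166], [0.344, 0.379], [0.548, 0.178]] [np.float64(0.213), np.float64(0.286), np.float64(0.19)] ctr [0.417 0.241] [np.float64(-176.3), np.float64(93.7), np.float64(-44.6)]
tray d [[0.545, 0.184], [0.355, 0.169], [0.34, 0.383], [0.528, 0.399]] [np.float64(0.191), np.float64(0.215), np.float64(0.188), np.float64(0.216)] ctr [0.442 0.284] [np.float64(-85.4), np.float64(-175.6), np.float64(93.9), np.float64(4.6)]
```

Both size checks fit. The pan is at (0.473,−0.298), yaw 90°; the tray is at (0.444,0.281), yaw 94°. Regrasping handle 1 with the tool tilted to match the bar, then levelling and placing it.

```bash
cat >> h.py <<'E'
def regrasp(tiltdeg,dx,dy=0.):
    e=edge();t=np.radians(tiltdeg)
    u=np.array([np.cos(SY),np.sin(SY),0]);v=np.array([-np.sin(SY),np.cos(SY),0]);k=np.array([0,0,1.])
    xb=u*np.cos(t)+k*np.sin(t); zb=-u*np.sin(t)+k*np.cos(t)
    M=np.stack([xb,-v,-zb],1); rv=R.from_matrix(M).as_rotvec()
    g=e+xb*dx+v*dy+zb*.013   # TCP 6 mm above bar centre (7 mm)
    robot.move_gripper(.055,20)
    robot.move_to(g+zb*.06,rv); robot.servo_line(g,.1)
    robot.move_gripper(0.,20); print("open",robot.current_opening())
    robot.servo_line(g+[0,0,.075],.1)
    robot.servo_line([*e[:2],.16],.15,attitude=down(SY))
    print("t",robot.current_time(),np.round(robot.current_force(),2))
def place(xy,yaw,via=None):
    for q in (via or []): robot.move_to([*q[:2],.16],down(q[2]))
    robot.move_to([*xy,.13],down(yaw))
    robot.servo_line([*xy,.063],.1)
    print("touch",robot.servo_line([*xy,.0573],.03,threshold=2.),robot.current_eef_pos())
    robot.move_gripper(.045); robot.wait(.2)
    robot.servo_line([*xy,.15],.15); print("t",robot.current_time())
E
python3 - <<'E'
from h import *
regrasp(-13.05,-.0012,-.0015)
shot("side","g1.png");shot("scene","gs1.png")
E
```

```text
open 0.027558142651188614
t 16.2417 [-1.07  0.29 -2.82]
```

View pics/gs1.png

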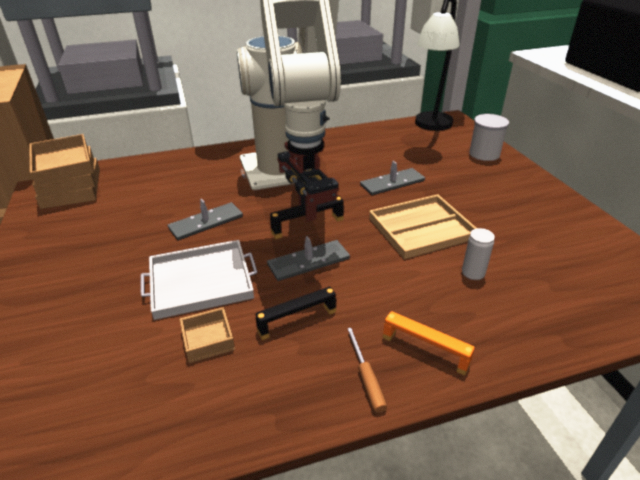

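The handle is held level above the stand. I'll place it in the pan.

```bash
python3 - <<'E'
from h import *
place((.428,-.298),np.radians(90))
shot("side","p1d.png");shot("scene","p1s.png")
s=cv2.imread("pics/p1s.png");d=cv2.imread("pics/p1d.png")
Z=lambda a:cv2.resize(a,(400,400),interpolation=cv2.INTER_CUBIC)
cv2.imwrite("pics/p1.png",np.hstack([Z(s[200:340,120:260]),Z(d[140:260,270:390])]))
E
```

```text
touch True [ 0.42872927 -0.29852276  0.0580137 ]
t 19.9083
```

View pics/p1.png

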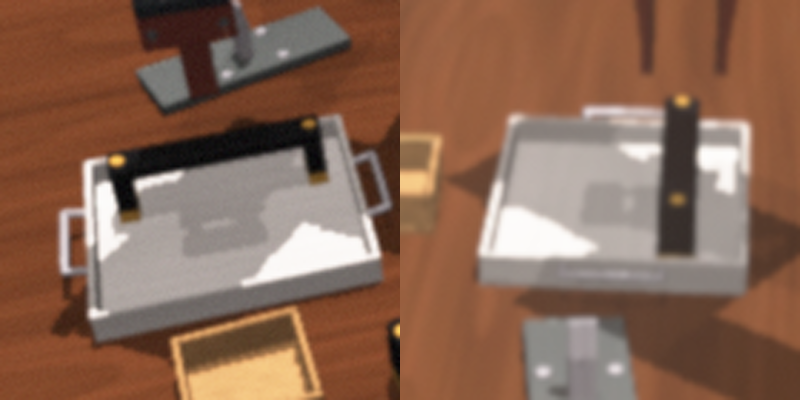

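Handle 1 stands on its feet in the pan. Now handle 2.

```bash
python3 - <<'E'
from h import *
rest((.6658,-.1182),np.radians(99.72),dx=.001)
shot("scene","c2.png")
letgo(2)
E
```

```text
grip False 0.028027972539788663
F [-0.35 -0.01 -2.44]
torque tool [ 0.0007 -0.0485 -0.0072] F [-0.92  0.13 -1.95]
touch True [ 0.4850509  -0.03959881  0.08272181] [ 0.09 -0.25  4.03]
t 26.3333
29.075
```

View pics/ls2.png

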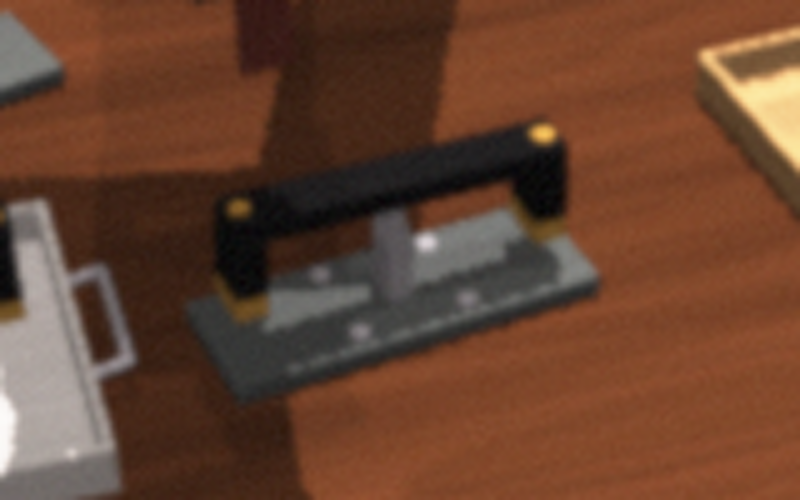

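View pics/lw2.png

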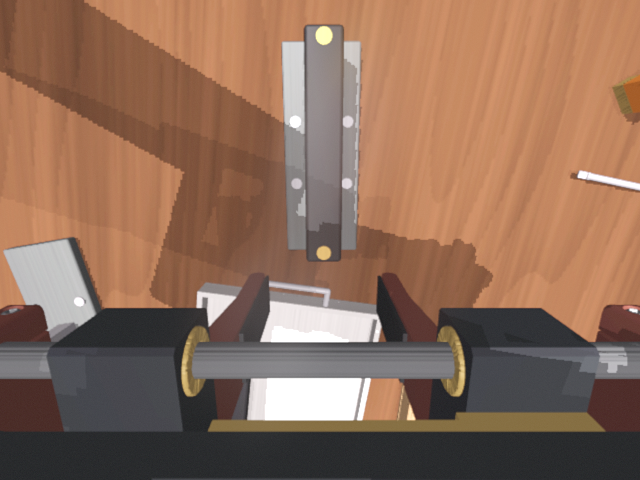

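```bash
python3 - <<'E'
from h import *
e=edge();w=lastw(2)
robot.wait(.7);s=shot("scene")
cv2.imwrite("pics/ls2b.png",cv2.resize(s["color"][200:300,230:390,::-1],(800,500),interpolation=cv2.INTER_CUBIC))
W=(w,np.array([323.5,35.5]),np.array([323.5,253.]));S=(s,np.array([338.6,226.6]),np.array([277.6,241.8]))
print(np.round(fit([W,S],e),4),np.round(fit([S],e),4))
a=cv2.imread("pics/ls2.png").astype(int);b=cv2.imread("pics/ls2b.png").astype(int);print(abs(a-b).max(),abs(a-b).mean())
E
```

```text
[-1.68670e+00  5.00000e-04  9.78264e+01 -1.90000e-03  8.34200e-01] [-1.82870e+00 -1.20000e-03  9.73002e+01 -1.70000e-03  0.00000e+00]
31 1.726855
```

Handle 2 stays level (−1.7°, unchanged after a further 0.7 s), so it is **sound** and goes in the tray's robot-side lane.

```bash
python3 - <<'E'
from h import *
regrasp(-1.7,.0005,-.0015)
y=np.radians(94.1);c=np.array([.444,.281])+.047*np.array([-np.sin(y),np.cos(y)])
place(c,y)
robot.servo_line([*c,.2],.2);robot.move_to([.5,.05,.3],down(np.pi/2))
shot("side","fd.png");shot("scene","fs.png")
s=cv2.imread("pics/fs.png");d=cv2.imread("pics/fd.png")
Z=lambda a:cv2.resize(a,(400,300),interpolation=cv2.INTER_CUBIC)
cv2.imwrite("pics/f.png",np.vstack([np.hstack([Z(s[180:285,350:490]),Z(d[305:425,255:415])]),np.hstack([Z(s[225:330,125:265]),Z(d[140:260,250:410])])]))
for l in("spray_can","insert_box"): print(l,[np.round(q["xyz"],3) for q in models.landmark_of(l,"scene")[:1]])
E
```

```text
open 0.02780018841684771
t 32.95 [-0.56  0.12 -1.03]
touch True [0.39798466 0.27820386 0.05805185]
t 36.7417
spray_can [array([0.645, 0.313, 0.   ])]
insert_box [array([ 0.66 , -0.304,  0.003])]
```

View pics/f.png

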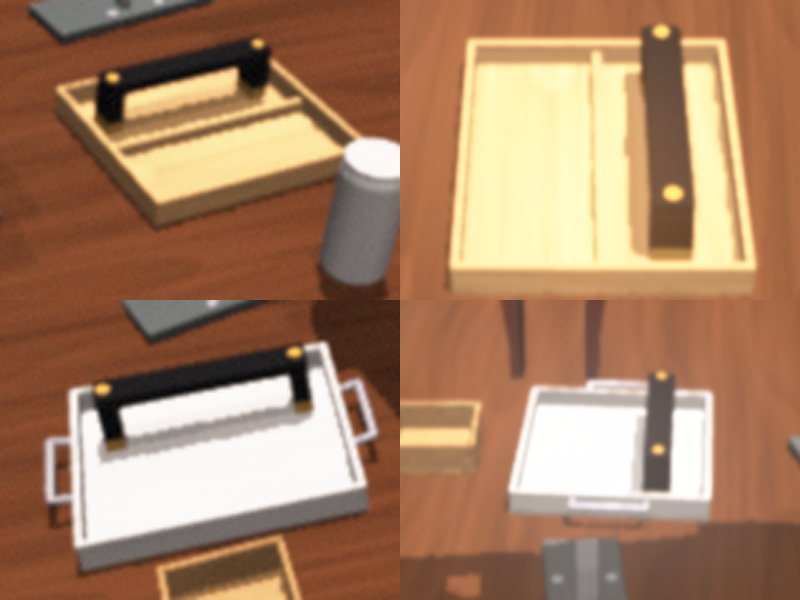

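View pics/fs.png

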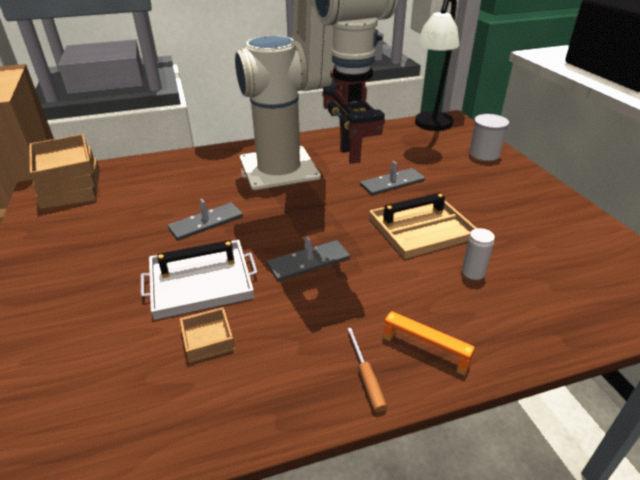

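Both handles stand on their feet in place, and the bystanders are unmoved.

```bash
python3 - <<'E'
from h import *
print(robot.sign_off(),robot.current_time())
E
```

```text
the job is handed in; nothing more can be done
the job is handed in; nothing more can be done
```

I checked both black handles one after the other on the farthest stand, sorted them and handed the job in at about 38 s of the 72 s allowed.

- **First handle (nearer the can):** it tipped to about −13° until a foot rested on the base, with the bar's middle about 1 mm off the edge. It is faulty and now stands in the metal pan.
- **Second handle (nearer the carton):** it stayed level at about −1.7° and had not moved 0.7 s later. It is sound and now stands in one lane of the wooden tray.

The last pictures show both handles upright on their feet, the gripper clear of everything, and the orange handle untouched. The can and carton are where they started, to within measurement error (about 4 mm).

Two readings did not agree cleanly:

- **Tilt fit:** a fit from the wrist camera alone gave the first handle a tilt of the wrong sign. The scene camera, the two-camera fit and the pictures all agreed on −13°.
- **Wrist torque:** it differed only slightly between the two handles while carrying them (−0.063 against −0.049 N m), so I did not use it.

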